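# Leaf through the board rack to the red one

### The arm

A 6-joint arm with a two-finger parallel gripper is mounted at the origin on the work surface. World frame = base frame: x ahead of the robot, y to its left, z up, the work surface at z = 0. Lengths are in m, angles in rad, forces in N, time in s.
With the tool pointing down it reaches from about 0.25 to 0.775 m from the base axis. Payload 8.9 kg.
Tool frame: the origin (TCP) lies at the very end of the fingers, on their centre line; the grasp point (between the pads) lies 19 mm behind it; z points along the fingers, y is the direction in which the jaws open and shut (so a half turn about z gives the same grasp; the last joint's range is limited). The gripper opens to 85 mm and grips with 20 to 120 N. Pads are 22 mm wide; open, the fingers measure 114 mm over their backs; the gripper's body (76 mm by 85 mm) begins 54 mm behind the grasp point. The pads swing forward as they close: fully open they stand 13 mm farther back than shut.
Start: joints at [0.976, 0.291, -0.153, 1.127, 0, 1.431], TCP at [0.231, 0.471, 0.231] pointing down, gripper open.
Joint ranges: [-2.52, 2.52], [-0.91, 1.74], [-1.3, 1.37], [-1.96, 2.02], [-1.52, 1.47], [-3.14, 3.14]. Speed limits (rad/s): [2.22, 2.22, 2.79, 3.14, 3.14, 3.14].

### API

Orientations are given as [roll, pitch, yaw] about the fixed x, y, z axes, in that order (R = Rz(yaw) Ry(pitch) Rx(roll)).
In Python, from plant import env gives the robot as it stands.
- The arm moves only by the tool drive_tool, never from a script. Its argument "commands" is a list of rows, each a list of 5 numbers: the shift along the world's x, y, z in m, then the turn about the world's z in rad, then the opening, from 0 (shut) to 1 (fully open). A call has exactly 5 rows; each row is the pose to reach, as a shift and turn from the pose commanded when the call began; what a row does not reach only later rows make up. A row lasts 1/12 s, in which the tool goes at most 41.7 mm and 7.16 degrees, less where a joint would pass 70% of its speed; a pose out of reach is approached as far as the arm can. A call with a gripper value outside its range is refused whole. The fingers move at their own pace and stop on an object; "squeeze" is the grip in N (left out, the last holds). Time passes only in rows, so rows that repeat a pose let the fingers close, or fill a call up. It gives the time, the measured TCP pose, the force and the opening at its end, in the units of the state.
- env.state(): the state, without advancing time (a new reading comes with each control period).
- env.snapshot(name): name is "scene" or "top" or "wrist"; returns a dict with "pixels" (480x640x3 uint8, red, green, blue), "range_z" (480x640 float32, m along the optical axis (not along the pixel's ray), 0 where there is no reading), "fx", "fy", "cx", "cy" (pixels), "cam_to_world" (4x4, takes a point from camera to world coordinates). Camera axes: x right, y up, looking along -z (the intrinsics and any distortion apply to the point x, -y, -z); pixel columns grow to the right and rows downward; lengths in m; the calibration is good to about 2 mm. The wrist camera is an equidistant fisheye: a pixel r from the principal point sees the ray r / f radians off the axis. A picture is of the moment at which its call begins.
- env.job_done(): hands the job in, once; it reports no verdict.
The state is a dict: "clock": time; "qpos": joint angles; "joint_vel": joint speeds; "joint_efforts": joint torques, N m; "tool_pos": TCP position; "ee_rot": TCP orientation; "force": force on the tool from outside, world axes, zero at the start; "moment": the same for the moment, N m; "width": opening from 0.0 (shut) to 1.0 (fully open).
Only numpy, scipy, OpenCV 4.12 (cv2) and the standard library are available. Lean on these libraries where they do the work, as an engineer would, in place of code of your own. Each camera call takes 0.05 s, during which the arm holds its last target.

### The job

A customer wants to see the red chopping board: open the rack at it, as one leafs through a file. With the fingertips, push every board that stands to the right of the red one (as seen from the robot) over to the right, so that it rests leaning against the wire hoop on its right, while the red board and any to its left stay leaning left. Only push: all boards keep their feet in their grooves, nothing is lifted, and the crockery and glassware round the rack are left alone.

Things in the scene. Friction and masses are not known exactly. Their poses are not given: they have to be found in the camera images.
- rack: Chopping-board rack, fixed: wood base 326 x 180 x 25 mm, 4 cross grooves (20 wide, floor 13 mm above table) at x = -105, -35, 35, 105 mm, 5 wire hoops (6 mm wire, top 111 mm above table) at x = -140, -70, 0, 70, 140. Origin under its centre; x along it to its left end seen from the robot (within 25 deg of the robot's left), y to the robot. A board tips on its foot, leaning 16 deg left or right on a hoop.
- red_board: The red plastic chopping board, 240 mm tall, 170 wide, 14 thick; 70 x 20 mm grip slot 22 mm below its top edge. Stands on edge in a rack groove, at first leaning 16 deg left. Origin: centre of its bottom edge; z up the board, x normal to its face, to the left, y along its width. It stands in the second, third or fourth groove from the right.
- wood_board: Wooden chopping board, mid brown, 230 mm tall, 160 wide, 14 thick; 70 x 20 mm grip slot 22 mm below its top edge. Stands on edge in a rack groove, at first leaning 16 deg left. Origin: centre of its bottom edge; z up the board, x normal to its face, to the left, y along its width
- green_board: Green plastic chopping board, 250 mm tall, 170 wide, 14 thick; 70 x 20 mm grip slot 22 mm below its top edge. Stands on edge in a rack groove, at first leaning 16 deg left. Origin: centre of its bottom edge; z up the board, x normal to its face, to the left, y along its width
- white_board: White plastic chopping board, 240 mm tall, 165 wide, 14 thick; 70 x 20 mm grip slot 22 mm below its top edge. Stands on edge in a rack groove, at first leaning 16 deg left. Origin: centre of its bottom edge; z up the board, x normal to its face, to the left, y along its width
- red_top (a point): Centre of the top edge of the red board
- wood_top (a point): Centre of the top edge of the wooden board
- green_top (a point): Centre of the top edge of the green board
- white_top (a point): Centre of the top edge of the white board
- mug: Blue ceramic mug, 80 mm across plus handle, 95 mm tall, between robot and rack; origin at the centre of its underside, z up. Bystander
- tumbler: Clear glass tumbler, 72 mm across, 110 mm tall, between robot and rack; origin under its centre, z up. Bystander
- bowl: White ceramic bowl, 124 mm across, 60 mm tall, past the left end of the rack; origin under its centre, z up. Bystander
- goblet: Glass goblet, 68 mm across, 140 mm tall, past the right end of the rack; origin under its centre, z up. Bystander
- vase: Green glass vase, 92 mm across, 150 mm tall, beyond the rack; origin under its centre, z up. Bystander
- jar: Glass jar with a wooden cap, 72 mm across, 110 mm tall, beyond the rack; origin under its centre, z up. Bystander
Not all that is in view belongs to the job. What is shaped like the green_board but yellow is not meant.

How it is judged:
By the outcome, as a careful person would: the job done as asked, in the order asked, and still so for the second after the job is handed in, with the robot touching nothing.
It also fails if it takes over 58 s, if anything falls off the work surface, if the arm or the gripper's body presses on something with over 40 N, if the wrist force passes 120 N, or if a joint passes its speed limit or range.

## Working session

There is one attempt and no reset: what is moved stays moved. The work goes in short steps, Python scripts to look and compute and a tool call to move; the robot and the scene stay as the last step left them, time stands still between calls to the robot, and variables do not carry over. Pictures are saved under pics/ and viewed, and the job is handed in when it is done.

Besides the shell and the picture viewer there is one more tool, called after ">>>" as name(argument=value, ...) on one line, values as JSON. drive_tool: Moves the arm, as the interface text tells. Its arguments: {"type":"object","properties":{"commands":{"type":"array","items":{"type":"array","items":{"type":"number"}}},"squeeze":{"type":"number"}},"required":["commands"]}

```bash
mkdir -p pics; ls; cat > h.py <<'E'
import numpy as np,cv2
from plant import env
def snap(n,f):
    s=env.snapshot(n); cv2.imwrite('pics/'+f+'.png',s['pixels'][:,:,::-1]); 
    np.savez('pics/'+f+'.npz',**s); return s
def load(f): return dict(np.load('pics/'+f+'.npz'))
def w(s,u,v,z=None):
    d=float(s['range_z'][v,u]) if z is None else z
    p=np.array([(u-s['cx'])/s['fx']*d,-(v-s['cy'])/s['fy']*d,-d,1])
    return (s['cam_to_world']@p)[:3]
E
python3 - <<'E'
from h import *
snap('scene','s0');s=snap('top','t0')
print(env.state()); print(s['cam_to_world'])
E
```

```text
pics
{'clock': 0.1, 'qpos': array([ 9.75653193e-01,  2.91185800e-01, -1.54026397e-01,  1.12668436e+00,
       -2.43625594e-05,  1.43149509e+00]), 'joint_vel': array([-0.00261026, -0.00238433,  0.0031747 , -0.00117284, -0.00124191,
        0.00022481]), 'joint_efforts': array([ 1.01989350e-03, -5.37977493e+01,  3.31917608e+01,  9.24823224e-03,
       -2.44274388e-04, -6.29388467e-06]), 'tool_pos': array([0.23090836, 0.47107944, 0.23081867]), 'ee_rot': array([-3.14049969e+00, -1.28642160e-04,  2.68575070e+00]), 'force': array([ 0.55128534,  0.1024972 , -0.42253345]), 'moment': array([0.01285452, 0.01298393, 0.05250138]), 'width': 0.9996697319744423}
[[ 7.06802291e-03  9.96156995e-01 -8.72999728e-02  3.69854312e-01]
 [-9.99973155e-01  6.87236356e-03 -2.54158316e-03  7.93452438e-04]
 [-1.93185870e-03  8.73155932e-02  9.96178827e-01  1.78284256e+00]
 [ 0.00000000e+00  0.00000000e+00  0.00000000e+00  1.00000000e+00]]
```

View pics/s0.png

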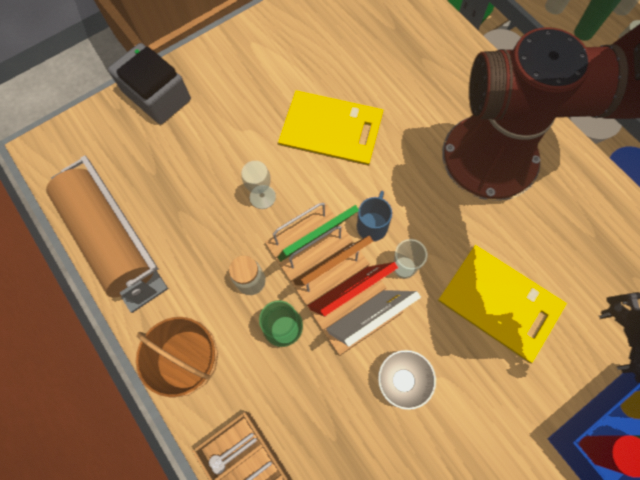

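View pics/t0.png

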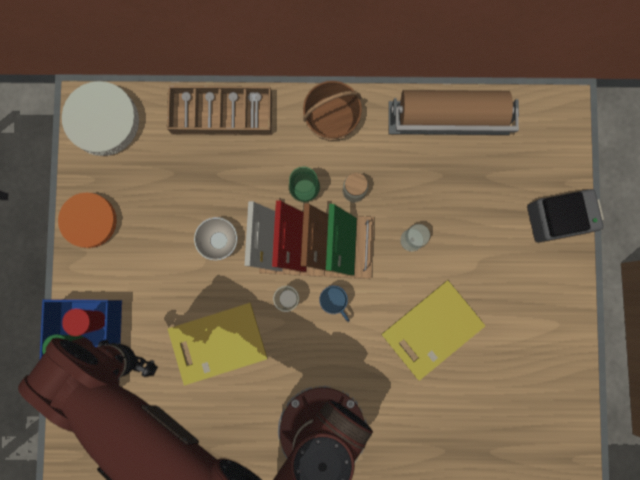

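```bash
python3 - <<'E'
from h import *
s=load('t0');c=s['pixels'][150:330,180:450,::-1]
cv2.imwrite('pics/c0.png',cv2.resize(c,(800,533),interpolation=cv2.INTER_CUBIC))
s=load('s0');c=s['pixels'][140:410,230:450,::-1]
cv2.imwrite('pics/c1.png',cv2.resize(c,None,fx=2.2,fy=2.2,interpolation=cv2.INTER_CUBIC))
E
```

```text
(no output)
```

View pics/c0.png

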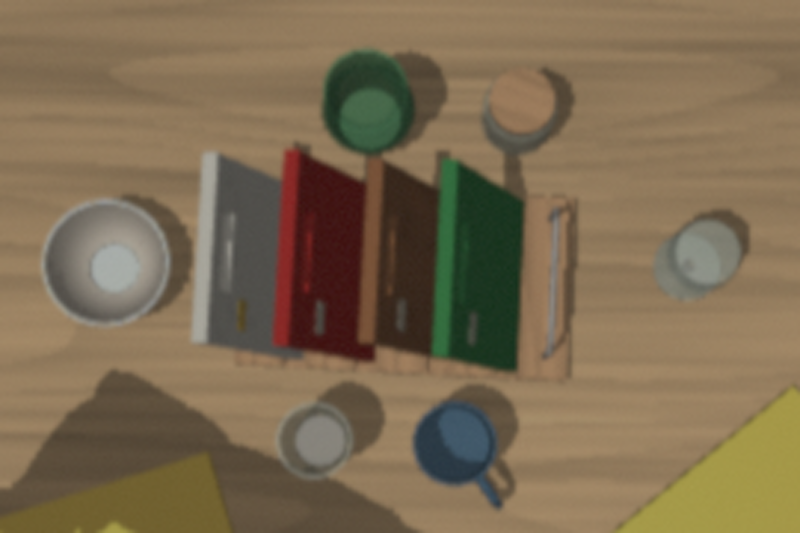

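View pics/c1.png

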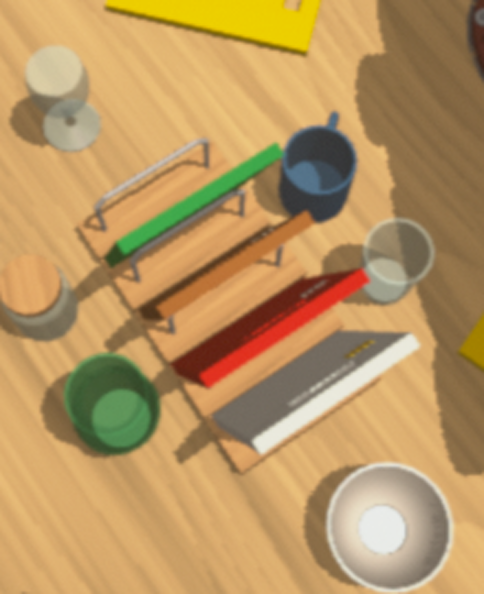

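```bash
python3 - <<'E'
from h import *
s=load('t0');k=800/270
P={'white':[(210,158),(200,336)],'red':[(292,158),(281,338)],'wood':[(374,163),(366,336)],'green':[(449,165),(440,348)],'rackR':[(572,200),(566,375)],'mug':[(420,440),(455,410)],'tumb':[(320,405)],'vase':[(370,55),(345,140)],'jar':[(525,90)],'goblet':[(705,225)],'hoop':[(556,270)]}
for n,l in P.items():
  for u,v in l:
    print(n,np.round(w(s,round(180+u/k),round(150+v/k)),3))
E
```

```text
white [0.62  0.186 0.244]
white [0.466 0.192 0.237]
red [0.62  0.114 0.246]
red [0.464 0.123 0.241]
wood [0.618 0.046 0.229]
wood [0.466 0.049 0.244]
green [ 0.612 -0.021  0.252]
green [ 0.456 -0.012  0.251]
rackR [3.700e-01 1.000e-03 1.783e+00]
rackR [ 0.442 -0.14   0.006]
mug [0.38  0.003 0.003]
mug [ 0.409 -0.032  0.001]
tumb [0.409 0.097 0.111]
vase [0.732 0.052 0.14 ]
vase [0.663 0.078 0.084]
jar [ 0.708 -0.093  0.108]
goblet [ 0.576 -0.257  0.143]
hoop [ 0.545 -0.129  0.028]
```

Right to left the boards are green (crop px 445,160–440,350), wood (370,165), red (285,155) and white (205,155), all leaning left. The red one is third from the right, so green and wood must go over. I plan to raise the shut fingers clear and enter the gap between wood and green.

>>> drive_tool(commands=[[0,0,0.04,-0.12,0],[0,0,0.08,-0.24,0],[0.022,-0.034,0.1,-0.36,0],[0.044,-0.068,0.1,-0.48,0],[0.066,-0.102,0.1,-0.6,0]], squeeze=30)

```text
clock: 0.52
tool_pos: [0.2973, 0.3697, 0.3325]
ee_rot: [3.139, -0.0, 2.082]
force: [1.1, 0.5, -0.9]
width: 0.3
```

>>> drive_tool(commands=[[0.022,-0.034,0,-0.12,0],[0.044,-0.068,0,-0.24,0],[0.066,-0.102,0,-0.36,0],[0.088,-0.136,0,-0.48,0],[0.11,-0.17,0,-0.566,0]])

```text
clock: 0.93
tool_pos: [0.4071, 0.1982, 0.3312]
ee_rot: [-3.141, -0.0, 1.514]
force: [1.1, 0.5, -0.0]
width: -0.001
```

>>> drive_tool(commands=[[0.025,-0.033,0,0,0],[0.05,-0.067,0,0,0],[0.078,-0.1,0,0,0],[0.106,-0.134,0,0,0],[0.133,-0.168,0,0,0]])

```text
clock: 1.35
tool_pos: [0.5366, 0.035, 0.3311]
ee_rot: [-3.141, -0.0, 1.519]
force: [1.1, 1.2, 0.1]
width: 0.0
```

>>> drive_tool(commands=[[0,-0.01,0,0,0],[0,-0.02,0,0,0],[0,-0.02,0,0,0],[0,-0.02,0,0,0],[0,-0.02,0,0,0]])

```text
clock: 1.77
tool_pos: [0.5351, 0.0181, 0.3316]
ee_rot: [3.141, -0.0, 1.521]
force: [-0.1, 0.8, -0.5]
width: 0.004
```

```bash
python3 - <<'E'
from h import *
print(env.state()['tool_pos'])
snap('wrist','w1');snap('scene','s1')
E
```

```text
[0.53509297 0.01813504 0.33161479]
```

View pics/w1.png

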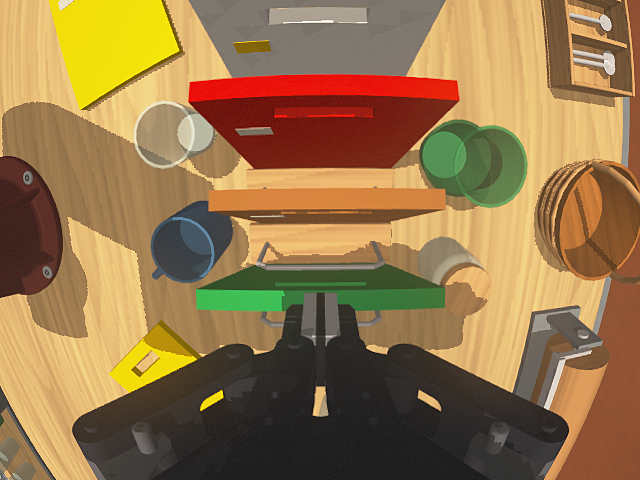

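View pics/s1.png

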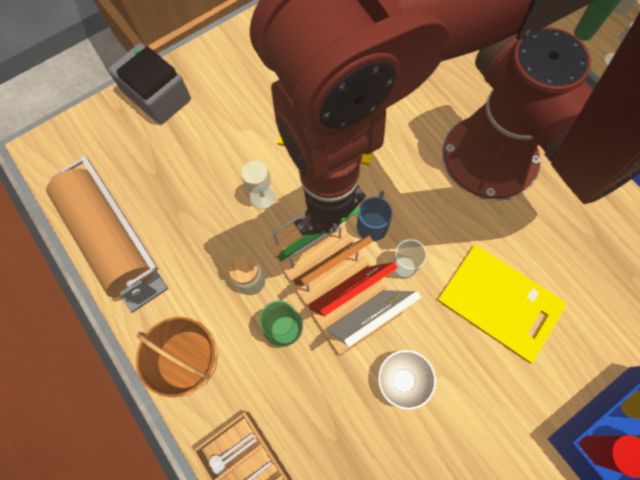

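```bash
cat >> h.py <<'E'
def wf(s,u,v):
    d=float(s['range_z'][v,u]); a,b=u-s['cx'],v-s['cy']; r=np.hypot(a,b); th=r/s['fx']
    k=np.tan(th)/r*d
    return (s['cam_to_world']@np.array([a*k,-b*k,-d,1]))[:3]
E
python3 - <<'E'
from h import *
s=load('w1');
for n,u,v in [('red',330,82),('red',330,95),('wood',215,202),('wood',325,193),('wood',325,203),('wood',440,200),('green',205,302),('green',260,293),('green',260,308),('green',400,293),('green',400,308),('finger',320,296),('finger',320,300)]: print(n,wf(s,u,v).round(4))
E
```

```text
red [0.5464 0.1236 0.245 ]
red [0.5459 0.1153 0.247 ]
wood [0.4665 0.0515 0.2363]
wood [0.5402 0.0528 0.234 ]
wood [0.5399 0.0466 0.2364]
wood [0.6179 0.0455 0.235 ]
green [ 0.4549 -0.0136  0.2539]
green [ 0.4941 -0.0083  0.2527]
green [ 0.4933 -0.0181  0.2554]
green [ 0.5872 -0.0131  0.2527]
green [ 0.5868 -0.0224  0.2565]
finger [0.5358 0.0297 0.3394]
finger [0.5358 0.0291 0.3419]
```

>>> drive_tool(commands=[[0,-0.005,-0.02,0,0],[0,-0.005,-0.05,0,0],[0,-0.005,-0.08,0,0],[0,-0.005,-0.107,0,0],[0,-0.005,-0.107,0,0]])

```text
clock: 2.28
tool_pos: [0.5326, 0.0132, 0.22]
ee_rot: [-3.134, -0.001, 1.521]
force: [-0.5, 0.9, -0.9]
width: 0.003
```

>>> drive_tool(commands=[[0,-0.007,0,0,0],[0,-0.014,0,0,0],[0,-0.021,0,0,0],[-0.001,-0.028,0,0,0],[-0.001,-0.035,0,0,0]])

```text
clock: 2.7
tool_pos: [0.5354, -0.024, 0.2256]
ee_rot: [3.139, 0.0, 1.52]
force: [-0.1, 0.6, 0.4]
width: -0.002
```

>>> drive_tool(commands=[[0,-0.007,0,0,0],[0,-0.014,0,0,0],[-0.001,-0.021,0,0,0],[-0.001,-0.028,0,0,0],[-0.002,-0.035,0,0,0]])

```text
clock: 3.12
tool_pos: [0.5327, -0.0588, 0.2243]
ee_rot: [-3.142, 0.0, 1.52]
force: [0.2, 0.5, 0.3]
width: -0.001
```

>>> drive_tool(commands=[[0,-0.006,0,0,0],[0,-0.012,0,0,0],[-0.001,-0.018,0,0,0],[-0.001,-0.024,0,0,0],[-0.002,-0.03,0,0,0]])

```text
clock: 3.53
tool_pos: [0.5307, -0.0886, 0.2242]
ee_rot: [-3.142, 0.0, 1.52]
force: [-0.1, 0.1, -0.6]
width: -0.001
```

```bash
python3 - <<'E'
from h import *
snap('wrist','w2');print(env.state()['tool_pos'])
E
```

```text
[ 0.53056413 -0.08943869  0.22421793]
```

View pics/w2.png

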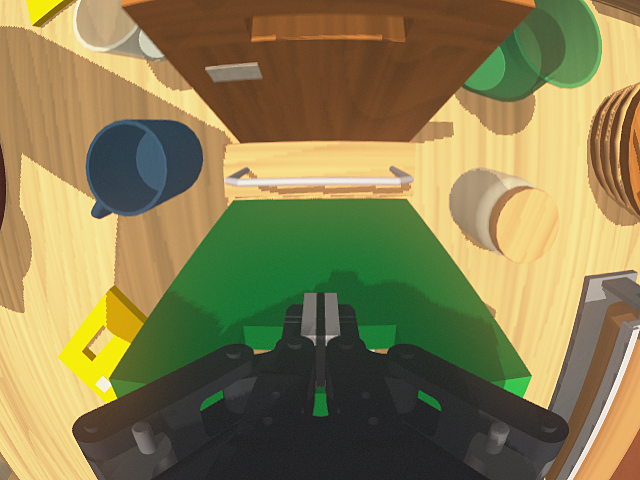

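```bash
python3 - <<'E'
from h import *
s=load('w2');
L=[wf(s,u,v) for u,v in [(260,210),(380,210),(250,260),(400,260),(240,310),(210,340),(420,340)]]
for p in L: print(p.round(4))
A=np.array(L);n=np.linalg.svd(A-A.mean(0))[2][2];print(n,np.degrees(np.arcsin(n[2])))
E
```

```text
[ 0.4785 -0.0791  0.0509]
[ 0.5832 -0.0836  0.0541]
[ 0.4874 -0.0886  0.1532]
[ 0.5801 -0.0926  0.1548]
[ 0.4917 -0.0941  0.2092]
[ 0.4824 -0.0964  0.2332]
[ 0.5734 -0.1     0.2341]
[-0.04042918 -0.99484339 -0.09301671] -5.337180056117301
```

Green is now about 5° past vertical, to the right. I'll follow through down to the hoop.

>>> drive_tool(commands=[[0,-0.006,0,0,0],[0,-0.012,0,0,0],[-0.001,-0.018,0,0,0],[-0.001,-0.024,0,0,0],[-0.001,-0.03,0,0,0]])

```text
clock: 4.0
tool_pos: [0.5297, -0.1186, 0.2243]
ee_rot: [-3.142, -0.0, 1.52]
force: [0.4, -0.3, -0.5]
width: 0.002
```

>>> drive_tool(commands=[[0,-0.003,0,0,0],[0,-0.006,0,0,0],[0,-0.009,0,0,0],[0,-0.009,0,0,0],[0,-0.009,0,0,0]])

```text
clock: 4.42
tool_pos: [0.5297, -0.127, 0.2243]
ee_rot: [-3.142, -0.0, 1.52]
force: [-0.4, -0.7, 0.1]
width: -0.001
```

```bash
python3 - <<'E'
from h import *
s=snap('wrist','w3');print(env.state()['tool_pos'],env.state()['force'])
L=[wf(s,u,v) for u,v in [(260,200),(380,200),(250,260),(400,260),(240,300)]]
for p in L: print(p.round(4))
A=np.array(L);n=np.linalg.svd(A-A.mean(0))[2][2];print(n,np.degrees(np.arcsin(n[2])))
E
```

```text
[ 0.52971816 -0.12689525  0.22429149] [-0.26192772  0.00228044 -0.42689727]
[ 0.4883 -0.0981  0.108 ]
[ 0.5734 -0.1016  0.1118]
[ 0.4915 -0.1186  0.1766]
[ 0.5742 -0.1224  0.1778]
[ 0.4909 -0.1281  0.2073]
[-0.03320172 -0.95610576 -0.29113473] -16.92590269793532
```

View pics/w3.png

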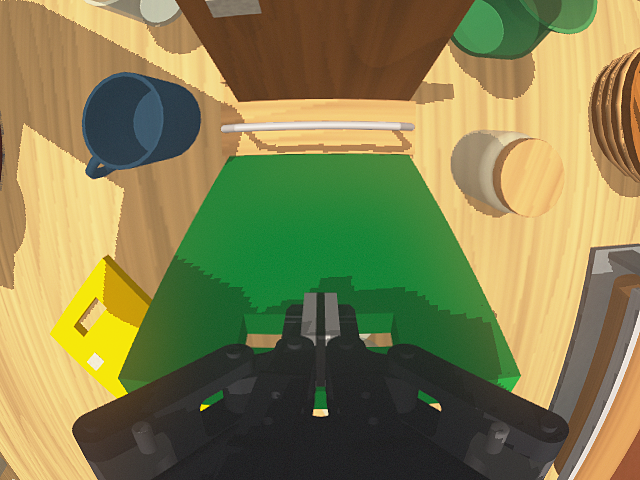

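Green now leans right at about 17° (16° expected), with no remaining force on the fingers. Next I'll back off, lift, and go to the gap between red and wood.

>>> drive_tool(commands=[[0,0.02,0.0,0,0],[0,0.03,0.03,0,0],[0,0.03,0.07,0,0],[0,0.03,0.107,0,0],[0.002,0.06,0.107,0,0]])

```text
clock: 4.88
tool_pos: [0.5342, -0.0701, 0.3381]
ee_rot: [3.132, 0.004, 1.517]
force: [0.9, -0.1, 0.6]
width: 0.003
```

>>> drive_tool(commands=[[0.002,0.036,0,0,0],[0.004,0.072,0,0,0],[0.006,0.108,0,0,0],[0.008,0.144,0,0,0],[0.008,0.144,0,0,0]])

```text
clock: 5.3
tool_pos: [0.5394, 0.0826, 0.3314]
ee_rot: [3.142, -0.002, 1.525]
force: [0.1, -0.6, 0.1]
width: -0.007
```

```bash
python3 - <<'E'
from h import *
snap('wrist','w4');print(env.state()['tool_pos'])
E
```

```text
[0.53944822 0.08015755 0.33128731]
```

View pics/w4.png

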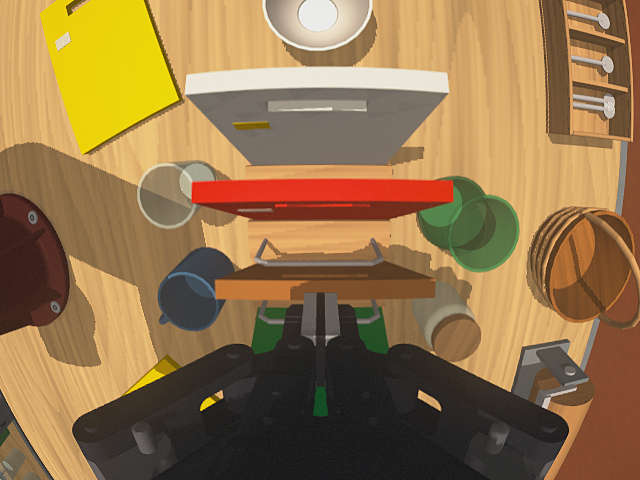

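```bash
python3 - <<'E'
from h import *
s=load('w4')
for n,u,v in [('red',320,183),('red',320,203),('redface',320,214),('wood',260,281),('wood',400,281),('wood',260,296),('f',320,296)]: print(n,wf(s,u,v).round(4))
print(env.state()['tool_pos'])
E
```

```text
red [0.5414 0.1258 0.2443]
red [0.5407 0.1092 0.2252]
redface [0.5391 0.0759 0.114 ]
wood [0.4959 0.0573 0.2346]
wood [0.595  0.053  0.2353]
wood [0.4948 0.0462 0.2358]
f [0.54   0.094  0.3389]
[0.53944822 0.08015755 0.33128731]
```

>>> drive_tool(commands=[[0,0,-0.02,0,0],[0,0,-0.055,0,0],[0,0,-0.09,0,0],[0,0,-0.12,0,0],[0,0,-0.126,0,0]])

```text
clock: 5.77
tool_pos: [0.5368, 0.0762, 0.2008]
ee_rot: [-3.135, 0.001, 1.519]
force: [-0.9, -0.3, -0.7]
width: 0.001
```

>>> drive_tool(commands=[[0,-0.007,0,0,0],[0,-0.014,0,0,0],[-0.001,-0.021,0,0,0],[-0.001,-0.028,0,0,0],[-0.002,-0.035,0,0,0]])

```text
clock: 6.18
tool_pos: [0.5387, 0.0409, 0.2068]
ee_rot: [3.139, 0.0, 1.519]
force: [0.2, 0.2, -0.0]
width: 0.005
```

>>> drive_tool(commands=[[0,-0.007,0,0,0],[0,-0.014,0,0,0],[-0.001,-0.021,0,0,0],[-0.001,-0.028,0,0,0],[-0.002,-0.035,0,0,0]])

```text
clock: 6.6
tool_pos: [0.5357, 0.0062, 0.2053]
ee_rot: [3.142, 0.0, 1.52]
force: [-0.8, 0.2, -0.0]
width: -0.002
```

>>> drive_tool(commands=[[0,-0.006,0,0,0],[0,-0.012,0,0,0],[-0.001,-0.018,0,0,0],[-0.001,-0.024,0,0,0],[-0.002,-0.03,0,0,0]])

```text
clock: 7.02
tool_pos: [0.5337, -0.0236, 0.2053]
ee_rot: [-3.142, 0.0, 1.52]
force: [-0.3, -0.6, -0.4]
width: 0.002
```

```bash
python3 - <<'E'
from h import *
s=snap('wrist','w5');print(env.state()['tool_pos'],env.state()['force'])
E
```

```text
[ 0.53359977 -0.02441799  0.20525563] [ 1.19563699 -1.23617771  0.34730423]
```

View pics/w5.png

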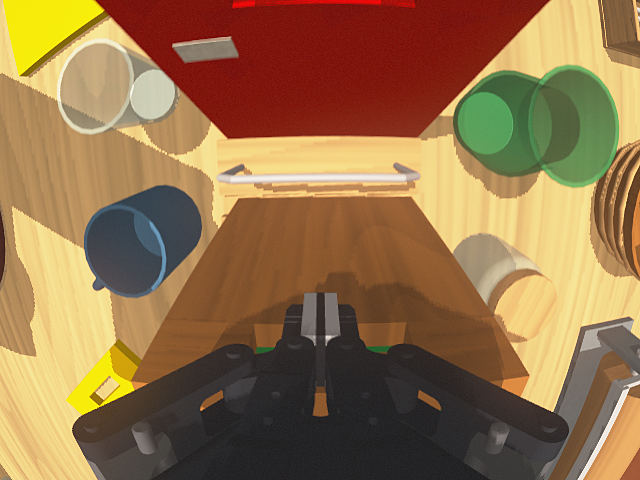

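>>> drive_tool(commands=[[0,-0.006,0,0,0],[0,-0.012,0,0,0],[-0.001,-0.018,0,0,0],[-0.001,-0.022,0,0,0],[-0.001,-0.025,0,0,0]])

```text
clock: 7.48
tool_pos: [0.5327, -0.0486, 0.2053]
ee_rot: [3.142, 0.0, 1.519]
force: [1.2, 0.0, 1.2]
width: 0.004
```

>>> drive_tool(commands=[[0,-0.002,0,0,0],[0,-0.004,0,0,0],[0,-0.006,0,0,0],[0,-0.007,0,0,0],[0,-0.007,0,0,0]])

```text
clock: 7.9
tool_pos: [0.5326, -0.0527, 0.2052]
ee_rot: [-3.141, -0.005, 1.521]
force: [0.1, 11.4, 1.5]
width: -0.001
```

```bash
python3 - <<'E'
from h import *
s=snap('wrist','w6');print(env.state()['tool_pos'],env.state()['force'])
L=[wf(s,u,v) for u,v in [(260,200),(380,200),(250,260),(400,260),(240,300)]]
for p in L: print(p.round(4))
A=np.array(L);n=np.linalg.svd(A-A.mean(0))[2][2];print(n,np.degrees(np.arcsin(n[2])))
E
```

```text
[ 0.5326575  -0.05265164  0.20525376] [ 0.8266561  11.53813771  0.59588518]
[ 0.4915 -0.023   0.0907]
[ 0.5765 -0.0269  0.0917]
[ 0.4946 -0.0439  0.1581]
[ 0.577  -0.0475  0.1594]
[ 0.4941 -0.0532  0.1893]
[0.03894373 0.95565443 0.29190409] 16.971985280441906
```

View pics/w6.png

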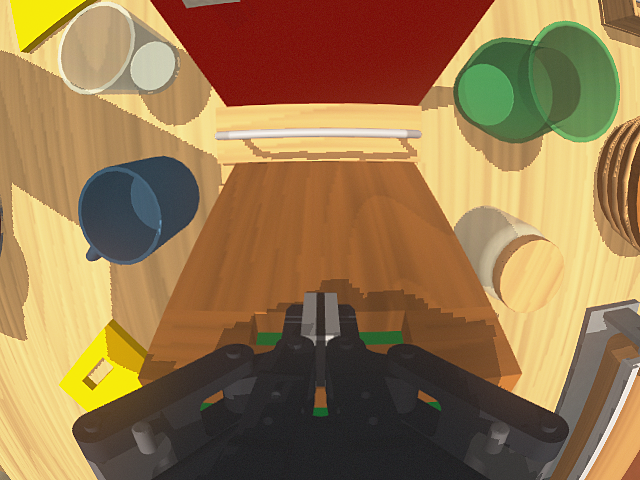

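Wood is resting on its hoop at 17°, with a contact force of 11 N. Now I'll retreat left, then up, and clear the view.

>>> drive_tool(commands=[[0,0.01,0.0,0,0],[0,0.03,0.0,0,0],[0,0.04,0.03,0,0],[0,0.04,0.07,0,0],[0,0.04,0.11,0,0]])

```text
clock: 8.37
tool_pos: [0.5317, -0.0139, 0.3161]
ee_rot: [-3.139, 0.0, 1.521]
force: [1.8, -0.8, 1.1]
width: 0.0
```

>>> drive_tool(commands=[[0,0,0.03,0,0],[-0.03,0.02,0.04,0,0],[-0.06,0.045,0.04,0,0],[-0.09,0.07,0.04,0,0],[-0.12,0.095,0.04,0,0]])

```text
clock: 8.78
tool_pos: [0.4114, 0.0808, 0.3554]
ee_rot: [3.141, 0.0, 1.519]
force: [0.7, 2.0, -0.2]
width: -0.0
```

>>> drive_tool(commands=[[-0.01,0.036,0,0,0],[-0.02,0.072,0,0,0],[-0.03,0.108,0,0,0],[-0.04,0.144,0,0,0],[-0.05,0.18,0,0,0]])

```text
clock: 9.2
tool_pos: [0.3617, 0.2618, 0.3557]
ee_rot: [3.14, -0.0, 1.52]
force: [0.7, 0.3, 0.3]
width: -0.003
```

>>> drive_tool(commands=[[-0.01,0.036,0,0,0],[-0.02,0.072,0,0,0],[-0.03,0.108,0,0,0],[-0.03,0.144,0,0,0],[-0.03,0.16,0,0,0]])

```text
clock: 9.62
tool_pos: [0.3314, 0.4237, 0.3549]
ee_rot: [3.141, -0.001, 1.523]
force: [0.3, -1.3, -0.5]
width: -0.002
```

```bash
python3 - <<'E'
from h import *
print(env.state()['tool_pos'])
t=snap('top','t7');s=snap('scene','s7')
a=cv2.resize(t['pixels'][150:330,180:450,::-1],(800,533),interpolation=cv2.INTER_CUBIC)
cv2.imwrite('pics/c7.png',a)
k=800/270
E
```

```text
[0.33138864 0.42370922 0.35490751]
```

View pics/c7.png

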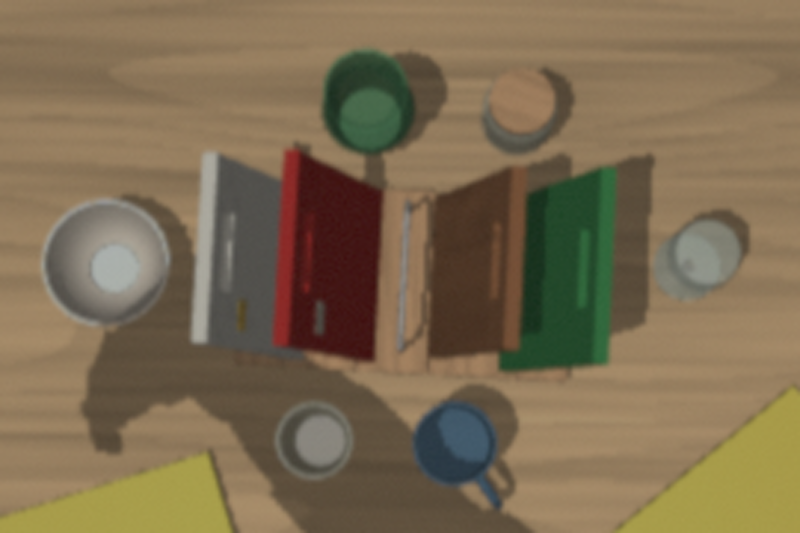

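View pics/s7.png

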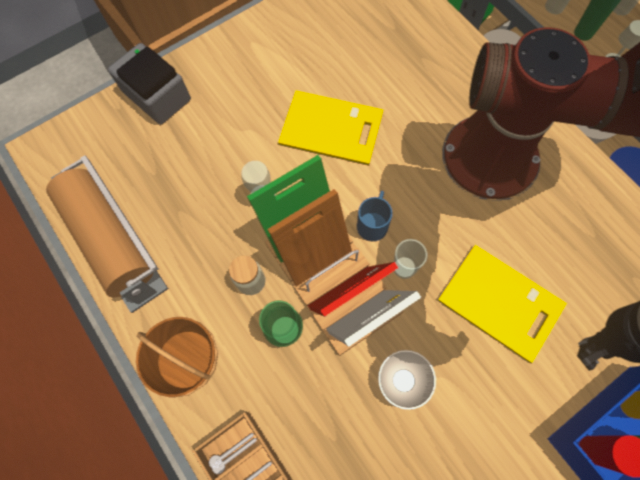

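```bash
python3 - <<'E'
from h import *
s=load('t7');k=800/270
for n,u,v in [('wood',517,180),('wood',512,335),('green',609,180),('green',602,350),('red',292,158),('white',210,158)]:
    print(n,w(s,round(180+u/k),round(150+v/k)).round(3))
env.job_done()
E
```

```text
wood [ 0.602 -0.078  0.234]
wood [ 0.468 -0.076  0.234]
green [ 0.601 -0.159  0.245]
green [ 0.455 -0.15   0.257]
red [0.62  0.115 0.243]
white [0.618 0.185 0.254]
the job is handed in; nothing more can be done
```

The rack is open at the red board. With the fingers shut, I pushed the green board over to the right first and then the wooden one, following each down to its hoop. The arm then moved clear and I handed the job in at about 10 s.

- **Pushed boards:** after the pushes, both leaned right at about 17° by the wrist camera (16° expected). Their top edges measured about 0.234 m (wood) and 0.245–0.257 m (green), which fits boards with their feet still in the grooves.
- **Left alone:** the red and white boards still lean left, unmoved to within the depth noise. The crockery and glassware stand at the same pixels as before.
- **Forces:** the highest reading at the end of a move was about 11 N, from the wooden board settling on its hoop.

No check failed. The spread in the green board's height is depth noise of about 1 cm in the overhead camera, which also shows on the white board, and I did not measure it any finer.

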